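# Free the waxed owl from its bayonet work-holder and stand it in the empty drying tray

## Task

The dark, waxed owl carving is finished: free it from its bayonet work-holder by turning it anticlockwise (seen from above) past the click until its lugs are clear of the lips (red dots towards white dots), then lift it straight out and stand it gently upright in whichever of the two drying trays is empty, flat on the tray's floor. Leave the pale owl locked in its holder and leave the owl that is already drying, the tools, the pots and the wood where they are.

Things in the scene. Friction and masses are not known exactly. Their poses are not given: they have to be found in the camera images.
- owl_dark: dark waxed wooden owl, 120 mm tall, 0.25 to 0.45 kg, at first locked in holder stand_1. Origin: centre of its foot's underside, z up, beak to -x. Steel foot 42 mm across, 0 to 24 mm up, with two 14 mm wide lugs reaching 31 mm from the axis along +x and -x. Body to grip: flat-sided block 44 (x) by 56 mm (y), 24 to 94 mm above the origin; narrower head above
- owl_pale: pale unwaxed wooden owl, otherwise the same as owl_dark, locked in holder stand_2; stays there
- owl_dry: dark waxed wooden owl, the same as owl_dark, already standing loose in one of the drying trays; stays there
- stand_1: bayonet work-holder fixed to the bench, holding owl_dark: green round base 110 mm across, 20 mm high, steel socket ring 81 mm across, up to 39.5 mm. Origin: centre of underside. The owl's foot rests on the socket floor at 20 mm, its lugs under two lips. Locked: owl's x along the stand's x (red dots)
- stand_2: a second holder just like stand_1, holding owl_pale. In both, turning the owl anticlockwise (from above) passes a sprung click at 10 to 50 degrees; the lugs are clear of the lips from 55 degrees, the open stop is at about 78 degrees (white dots at 66 degrees); then the owl lifts straight out, 20 mm to clear the ring
- tray_1: square plywood drying tray fixed to the bench, 112 mm square outside, 102 mm inside, walls 22 mm high, floor 5 mm thick. Origin: centre of its underside; sides along its x and y. One of the two trays holds owl_dry, the other is empty
- tray_2: a second drying tray just like tray_1
- gouge_1: carving gouge lying on the bench, 213 mm long along its x, 22 mm wide, 20 mm high, wooden handle to -x, steel blade to +x; origin on the bench near its middle
- gouge_2: another gouge, same size
- gouge_3: another gouge, same size
- oil_bottle: amber oil bottle standing on the bench, 56 mm across, 190 mm tall; origin: centre of its underside
- wax_jar: green jar standing on the bench, 60 mm across, 120 mm tall; origin: centre of its underside
- mallet: wooden mallet lying on the bench, handle 24 mm thick from x = -112 mm to its head, an 80 by 80 by 70 mm block centred at x = 70 mm; origin on the bench
- blank: pale wood block lying on the bench, 120 (x) by 70 (y) by 50 mm high; origin: centre of its underside
Things that resemble listed ones, but are neither listed nor needed, are in the scene too. What is shaped like the owl_dark but purple is not meant. Leave any pink look-alike of the stand_2 alone.

How it is judged:
By the outcome, as a careful person would: the job done as asked, in the order asked, and still so for the second after the job is handed in, with the robot touching nothing.
It also fails if it takes over 51 s, if anything falls off the work surface, if the arm or the gripper's body presses on something with over 40 N, if the wrist force passes 120 N, or if a joint passes its speed limit or range.

## Robot

A 7-joint arm with a two-finger parallel gripper is mounted at the origin on the work surface. World frame = base frame: x ahead of the robot, y to its left, z up, the work surface at z = 0. Lengths are in m, angles in rad, forces in N, time in s.
With the tool pointing down it reaches from about 0.425 to 0.95 m from the base axis. Payload 4.7 kg.
Tool frame: the origin (TCP) lies where the fingers leave the gripper's body, on its centre line; the fingertips stand 70 mm ahead of it and the grasp point (between the pads) lies 51 mm ahead of it (arm.tip_reach is the z of the fingertips in the tool frame, in m); z points along the fingers, y is the line along which they close (so a half turn about z gives the same grasp; the last joint's range is limited). The gripper opens to 87 mm and grips with 3 to 60 N. Pads are 19 mm wide; open, the fingers measure 117 mm over their backs; the gripper's body (75 mm by 190 mm) begins 51 mm behind the grasp point.
Start: joints at [-1.278, 0.469, -0.049, 1.532, 0.024, 1.141, -0.082], TCP at [0.213, 0.64, 0.292] pointing down, gripper open.
Joint ranges: [-2.59, 2.59], [-0.33, 1.99], [-1.39, 1.29], [0.1, 2.45], [-1.04, 4.18], [0.21, 1.99], [-2.66, 2.66]. Speed limits (rad/s): [2.57, 2.57, 3.14, 3.14, 3.14, 3.14, 3.14].

## Interface

Orientations are given as a 3x3 rotation matrix whose columns are the frame's x, y, z axes.
In Python, from cell import arm gives the robot as it stands.
- The arm moves only by the tool move_arm, never from a script. Its argument "targets" is a list of rows, each a list of 6 numbers: the shift along the tool's x, y, z in cm, then the turn, a rotation vector about the tool's x, y, z in rad. In form: [[dx, dy, dz, rx, ry, rz], ...]. A call has 1 to 20 rows; each row shifts and turns the commanded pose from where the row before left it, along the tool's axes as they then stand; what a row does not reach is not made up. A row lasts 1/12 s, in which the tool goes at most 41.7 mm and 7.16 degrees, less where a joint would pass 70% of its speed; a pose out of reach is approached as far as the arm can. A call with a gripper value outside its range is refused whole. "hand" is the closure, from -1 (fully open) to 1 (shut), set as the call begins (left out, the last holds). The fingers move at their own pace and stop on an object; the grip force is fixed at half the most. Time passes only in rows, so rows that do not move let the fingers close. It gives the time, the measured TCP pose, the force, the opening and the grip force at its end, in the units of the state.
- arm.sense(): the state, without advancing time (a new reading comes with each control period).
- arm.read_camera(name): name is "scene" or "top" or "wrist"; returns the picture (400x640x3 uint8, red, green, blue); there is no depth.
- arm.get_calibration(name): a dict with "mtx" (3x3 intrinsics, pixels), "distortion" ([k1, k2, p1, p2, k3] as OpenCV has them; the pictures are not rectified), "R" (3x3) and "t" (3): a world point X has camera coordinates R X + t; the wrist camera has in their place "T_tool_cam" (4x4, takes a point from camera to tool coordinates, whose origin is the TCP and whose axes are the flange's). Camera axes: x right, y down, z forward; pixel columns grow to the right and rows downward; lengths in m; the calibration is good to about 2 mm. A picture is of the moment at which its call begins: read the wrist's pose just before it. get_calibration takes no time and is no camera call.
- arm.hand_in(): hands the job in; it is judged then, once.
The state is a dict: "time": time; "qpos": joint angles; "joint_vel": joint speeds; "joint_efforts": joint torques, N m; "tcp_pos": TCP position; "ee_rot": TCP orientation; "ft_force": force on the tool from outside, world axes, zero at the start; "moment": the same for the moment, N m; "gripper_width": finger opening in m; "grip_force": force on a finger pad.
Only numpy, scipy, OpenCV 4.12 (cv2) and the standard library are available. Lean on these libraries where they do the work, as an engineer would, in place of code of your own. Each camera call takes 0.05 s, during which the arm holds its last target. There are 200 camera calls.

## Working session

There is one attempt and no reset: what is moved stays moved. The work goes in short steps, Python scripts to look and compute and a tool call to move; the robot and the scene stay as the last step left them, time stands still between calls to the robot, and variables do not carry over. Pictures are saved under pics/ and viewed, at most 10 in all, crops included, and the job is handed in when it is done.

Besides the shell and the picture viewer there is one more tool, called after "Call:" by a JSON object that holds its "fn" and its "kwargs". move_arm: Moves the arm, as the interface text tells. Its arguments: {"type":"object","properties":{"targets":{"type":"array","items":{"type":"array","items":{"type":"number"}}},"hand":{"type":"number"}},"required":["targets"]}

```bash
ls; mkdir -p pics
python3 - <<'E'
from cell import arm
import cv2,numpy as np
for n in ["scene","top"]:
    im=arm.read_camera(n); cv2.imwrite(f"pics/{n}0.png",im[:,:,::-1])
    c=arm.get_calibration(n); print(n,{k:np.round(v,3).tolist() for k,v in c.items()})
print({k:np.round(v,3).tolist() for k,v in arm.get_calibration("wrist").items()})
print({k:np.round(v,3).tolist() for k,v in arm.sense().items()}, arm.tip_reach)
E
```

```text
pics
scene {'mtx': [[503.954, 0.0, 321.25], [0.0, 503.954, 199.911], [0.0, 0.0, 1.0]], 'distortion': [-0.003, 0.0, 0.0, 0.0, 0.0], 'R': [[-0.534, 0.845, -0.016], [0.578, 0.351, -0.737], [-0.617, -0.402, -0.676]], 't': [0.233, -0.272, 1.741]}
top {'mtx': [[430.51, 0.0, 316.781], [0.0, 430.51, 198.292], [0.0, 0.0, 1.0]], 'distortion': [0.013, 0.0, 0.0, 0.0, 0.0], 'R': [[0.017, -1.0, 0.014], [-0.997, -0.018, -0.069], [0.069, -0.013, -0.998]], 't': [-0.002, 0.513, 1.406]}
{'mtx': [[352.486, 0.0, 319.808], [0.0, 352.486, 198.277], [0.0, 0.0, 1.0]], 'distortion': [-0.073, 0.0, 0.0, 0.0, 0.0], 'T_tool_cam': [[0.001, -0.964, -0.265, 0.073], [1.0, 0.001, -0.001, -0.001], [0.001, -0.265, 0.964, -0.092], [0.0, 0.0, 0.0, 1.0]]}
{'time': 0.1, 'qpos': [-1.278, 0.469, -0.049, 1.534, 0.024, 1.141, -0.082], 'joint_vel': [-0.001, -0.001, -0.0, -0.002, -0.001, -0.001, -0.001], 'joint_efforts': [0.001, -50.917, -0.081, -23.683, -0.061, 0.034, 0.0], 'tcp_pos': [0.213, 0.64, 0.291], 'ee_rot': [[-0.949, 0.316, -0.001], [0.316, 0.949, -0.002], [-0.0, -0.002, -1.0]], 'ft_force': [0.176, -0.871, -0.153], 'moment': [-0.063, 0.016, 0.023], 'grip_force': 0.0, 'gripper_width': 0.087} 0.0697
```

View pics/top0.png

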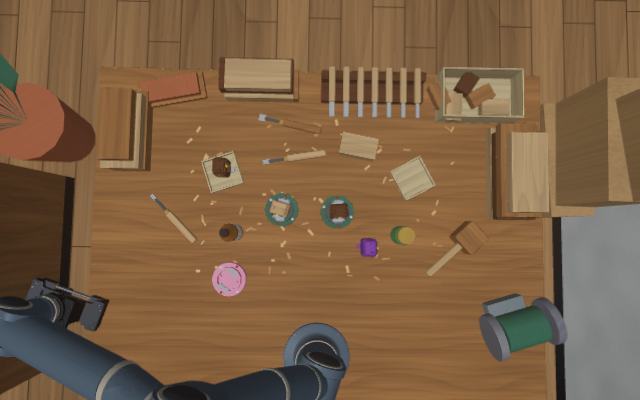

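View pics/scene0.png

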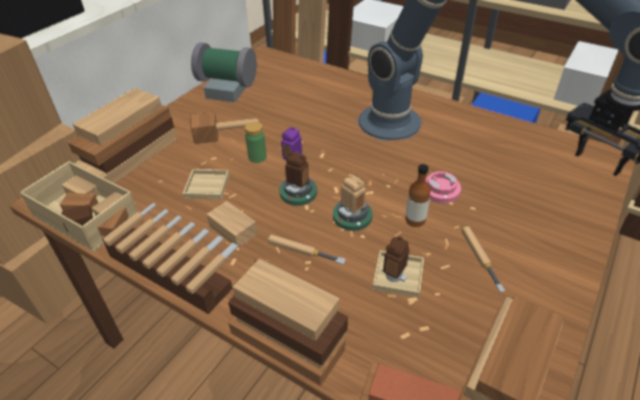

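Top view: the dark owl in stand_1 is at about (338,211), the pale owl at (281,209), the occupied tray at (222,171) and the empty tray at (412,178). The purple owl at (369,247) and the pink ring are decoys. Next I'll measure by colour masks.

```bash
cat > h.py <<'E'
import numpy as np,cv2
from cell import arm
def cam(n):
    c=arm.get_calibration(n); K=np.array(c["mtx"]);d=np.array(c["distortion"])
    if n=="wrist":
        s=arm.sense(); T=np.eye(4);T[:3,:3]=s["ee_rot"];T[:3,3]=s["tcp_pos"]
        M=T@np.array(c["T_tool_cam"]); return K,d,M[:3,:3],M[:3,3]
    R=np.array(c["R"]);t=np.array(c["t"]); return K,d,R.T,-R.T@t
def cast(C,px,z):
    K,d,R,o=C
    u=cv2.undistortPoints(np.array(px,float).reshape(-1,1,2),K,d).reshape(-1,2)
    r=np.c_[u,np.ones(len(u))]@R.T
    return o+r*((z-o[2])/r[:,2])[:,None]
def proj(C,X):
    K,d,R,o=C
    return cv2.projectPoints((np.atleast_2d(X)-o)@R,np.zeros(3),np.zeros(3),K,d)[0].reshape(-1,2)
E
python3 - <<'E'
from h import *
im=cv2.imread("pics/top0.png");C=cam("top");hsv=cv2.cvtColor(im,cv2.COLOR_BGR2HSV)
g=cv2.inRange(hsv,(65,60,20),(100,255,160))
for c in cv2.findContours(g,0,1)[0]:
    if cv2.contourArea(c)>80:
        (x,y),r=cv2.minEnclosingCircle(c);print("green",x,y,r,cast(C,[[x,y]],.02)[0].round(4))
for n,(x0,y0,x1,y1) in {"empty":(380,145,445,210),"occ":(190,140,255,205)}.items():
    m=cv2.inRange(hsv[y0:y1,x0:x1],(10,30,150),(35,130,255))
    m=cv2.morphologyEx(m,cv2.MORPH_CLOSE,np.ones((5,5)))
    c=max(cv2.findContours(m,0,1)[0],key=cv2.contourArea)
    b=cv2.boxPoints(cv2.minAreaRect(cv2.convexHull(c)))+[x0,y0];P=cast(C,b,.022)
    print(n,cv2.contourArea(c),b.round(1).tolist(),P.round(3).tolist(),P.mean(0))
for n,p in dict(purple=(369,247),jar=(403,235)).items(): print(n,cast(C,[p],.12))
cv2.imwrite("pics/topc.png",cv2.resize(im[135:265,250:450],None,fx=4,fy=4,interpolation=2))
E
```

```text
green 523.5 328.0 29.26184844970703 [ 0.1036 -0.6709  0.02  ]
green 6.5 72.0 19.137758255004883 [0.9139 1.0411 0.02  ]
empty 1162.5 [[376.8, 177.1], [419.6, 154.3], [435.8, 184.7], [393.1, 207.5]] [[0.587, -0.191, 0.022], [0.666, -0.333, 0.022], [0.565, -0.387, 0.022], [0.487, -0.245, 0.022]] [ 0.57642496 -0.28918508  0.022     ]
occ 1107.0 [[198.5, 155.3], [231.0, 145.3], [242.5, 182.5], [209.9, 192.6]] [[0.648, 0.4, 0.022], [0.684, 0.294, 0.022], [0.561, 0.253, 0.022], [0.526, 0.358, 0.022]] [0.60470872 0.3262443  0.022     ]
purple [[ 0.36024481 -0.15375146  0.12      ]]
jar [[ 0.3984869  -0.25755592  0.12      ]]
```

View pics/topc.png

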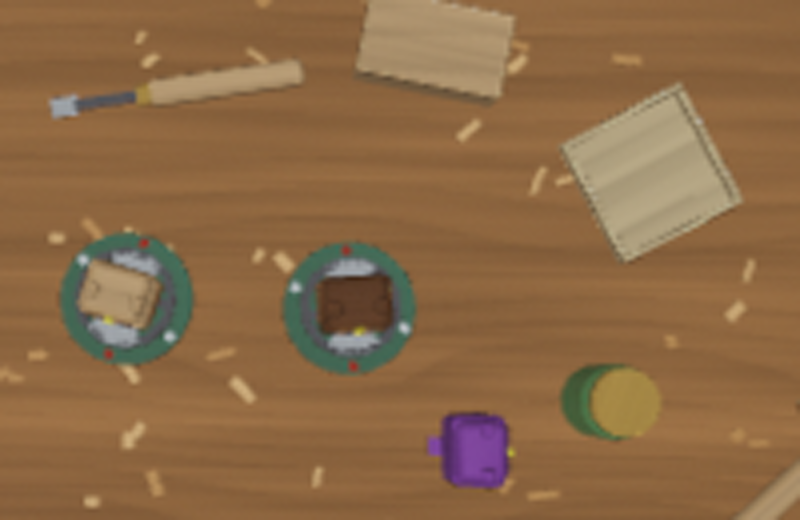

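The crop shows stand_1 centred near (349,308), with red dots at (346,250) and (353,366). The beak is at (360,331), on the robot side. The empty tray's corners are (565,147), (680,85), (740,201) and (627,260).

Run:
```python
from h import *
C=cam("top");f=lambda p:(np.array(p,float)+.5)/4-.5+[250,135]
r=cast(C,f([(346,250),(353,366),(296,287),(404,327)]),.02);print(r.round(4))
c=r[:2].mean(0);v=r[0]-r[1];print("stand1",c,r[2:].mean(0),"yaw",np.degrees(np.arctan2(v[1],v[0])),np.linalg.norm(v))
t=cast(C,f([(565,147),(680,85),(740,201),(627,260)]),.022);print(t.round(4),t.mean(0))
s=arm.sense();R=np.array(s["ee_rot"]);y=np.arctan2(R[1,1],R[0,1]);print("toolyaw",y,np.degrees(y))
yaw=np.arctan2(v[1],v[0]);print("turn about tool z",y-yaw)
d=np.r_[c[:2],.292]-s["tcp_pos"]
a=yaw;Rn=np.array([[np.sin(-(-a))*1,np.cos(a),0],[-np.cos(a),np.sin(a),0],[0,0,-1.]])
print(np.linalg.det(Rn),"shift in new tool frame cm",100*Rn.T@d)
```

```text
[[ 0.5182 -0.0571  0.02  ]
 [ 0.4227 -0.0642  0.02  ]
 [ 0.4869 -0.0163  0.02  ]
 [ 0.4555 -0.1058  0.02  ]]
stand1 [ 0.47045896 -0.06065589  0.02      ] [ 0.47118609 -0.06104694  0.02      ] yaw 4.238999533023163 0.09580240350678283
[[ 0.607  -0.2376  0.022 ]
 [ 0.6607 -0.3332  0.022 ]
 [ 0.5646 -0.383   0.022 ]
 [ 0.514  -0.2894  0.022 ]] [ 0.58659109 -0.31079782  0.022     ]
toolyaw 1.2490456630461126 71.56504491166179
turn about tool z 1.1750611642043562
-0.9999999999999998 shift in new tool frame cm [ 7.17713155e+01  2.04644568e+01 -6.93791406e-02]
```

Call:
{"fn": "move_arm", "kwargs": {"targets": [[0,0,0,0,0,0.1175],[0,0,0,0,0,0.1175],[0,0,0,0,0,0.1175],[0,0,0,0,0,0.1175],[0,0,0,0,0,0.1175],[0,0,0,0,0,0.1175],[0,0,0,0,0,0.1175],[0,0,0,0,0,0.1175],[0,0,0,0,0,0.1175],[0,0,0,0,0,0.1175]], "hand": -1}}

```text
time: 0.93
tcp_pos: [0.2133, 0.6401, 0.2916]
ee_rot: [[-0.068, 0.998, -0.0], [0.998, 0.068, -0.001], [-0.001, -0.0, -1.0]]
ft_force: [0.6, 0.6, -0.3]
gripper_width: 0.0869
grip_force: 0.0
```

Call:
{"fn": "move_arm", "kwargs": {"targets": [[-3.6,1.0,0,0,0,0],[-3.6,1.0,0,0,0,0],[-3.6,1.0,0,0,0,0],[-3.6,1.0,0,0,0,0],[-3.6,1.0,0,0,0,0],[-3.6,1.0,0,0,0,0],[-3.6,1.0,0,0,0,0],[-3.6,1.0,0,0,0,0],[-3.6,1.0,0,0,0,0],[-3.6,1.0,0,0,0,0],[-3.6,1.0,0,0,0,0],[-3.6,1.0,0,0,0,0],[-3.6,1.0,0,0,0,0],[-3.6,1.0,0,0,0,0],[-3.6,1.0,0,0,0,0],[-3.6,1.0,0,0,0,0],[-3.6,1.1,0,0,0,0],[-3.6,1.1,0,0,0,0],[-3.5,1.1,0,0,0,0],[-3.5,1.1,0,0,0,0]]}}

```text
time: 2.6
tcp_pos: [0.47, -0.0623, 0.2922]
ee_rot: [[-0.074, 0.997, 0.0], [0.997, 0.074, 0.001], [0.001, 0.0, -1.0]]
ft_force: [1.1, 1.1, 0.4]
gripper_width: 0.0871
grip_force: 0.0
```

Run:
```python
from h import *
s=arm.sense();print({k:np.round(s[k],4).tolist() for k in("time","qpos","tcp_pos","ee_rot","joint_vel","ft_force")})
C=cam("wrist");np.savez("w1.npz",*C)
im=arm.read_camera("wrist");cv2.imwrite("pics/w1.png",im[:,:,::-1])
```

```text
{'time': 2.6, 'qpos': [-0.6106, 0.1533, 0.7392, 2.0249, -0.1229, 1.0064, 0.2629], 'tcp_pos': [0.47, -0.0623, 0.2922], 'ee_rot': [[-0.0741, 0.9972, 0.0001], [0.9972, 0.0741, 0.0007], [0.0007, 0.0002, -1.0]], 'joint_vel': [0.768, 0.4924, 0.3343, -0.4018, -0.4212, 0.0739, 1.2899], 'ft_force': [1.0802, 1.0868, 0.415]}
```

View pics/w1.png

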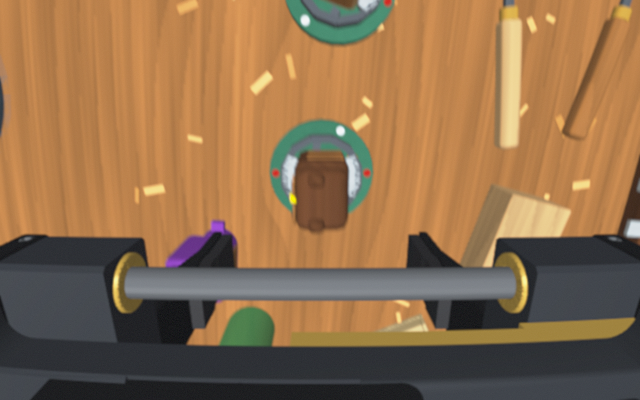

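The wrist view shows stand_1's red dots at (276,173) and (367,173), and the owl's head at about (318,215). The arm was still settling, so I'll let it stop and measure again.

Call:
{"fn": "move_arm", "kwargs": {"targets": [[0,0,0,0,0,0],[0,0,0,0,0,0],[0,0,0,0,0,0]]}}

```text
time: 2.9
tcp_pos: [0.4695, -0.0594, 0.2918]
ee_rot: [[-0.076, 0.997, -0.001], [0.997, 0.076, 0.001], [0.001, -0.001, -1.0]]
ft_force: [-0.2, 0.1, 0.4]
gripper_width: 0.087
grip_force: 0.0
```

```bash
cat > m.py <<'E'
from h import *
def dots(im,C):
    hsv=cv2.cvtColor(im,cv2.COLOR_RGB2HSV)
    red=cv2.inRange(hsv,(0,170,90),(5,255,255))|cv2.inRange(hsv,(174,150,90),(180,255,255))
    n,_,st,ce=cv2.connectedComponentsWithStats(red)
    P=[(ce[i],st[i,4]) for i in range(1,n) if st[i,4]>8]
    for p,a in P: print("red",p.round(1),a,cast(C,[p],.02)[0].round(4))
E
python3 - <<'E'
from m import *
s=arm.sense();C=cam("wrist");im=arm.read_camera("wrist");dots(im,C)
print(s["tcp_pos"],np.round(s["joint_vel"],3),np.round(s["ee_rot"],3).tolist(),s["time"],s["ft_force"])
# head/body: dark brown mask box, plus predicted body top corners
hsv=cv2.cvtColor(im,cv2.COLOR_RGB2HSV)
c=np.array([.4705,-.061]);a=np.radians(4.24);u=np.array([np.cos(a),np.sin(a)]);w=np.array([-u[1],u[0]])
X=[np.r_[c+i*.022*u+j*.028*w,.114] for i,j in((1,1),(1,-1),(-1,-1),(-1,1))]
print("pred body top",proj(C,X).round(0).tolist())
crop=cv2.resize(im[110:250,240:400],None,fx=4,fy=4,interpolation=2)
pp=((proj(C,X)-[240,110])*4).astype(np.int32);cv2.polylines(crop,[pp],True,(0,255,0),1)
cv2.imwrite("pics/w2.png",crop[:,:,::-1])
E
```

```text
red [387.7   2.9] 41 [0.5197 0.1092 0.02  ]
red [275.5 173.8] 28 [ 0.4216 -0.0645  0.02  ]
red [366.5 173.8] 28 [ 0.517  -0.0572  0.02  ]
[ 0.4695456  -0.05942583  0.29181781] [-0.013 -0.006 -0.006  0.002  0.001 -0.002  0.003] [[-0.076, 0.997, -0.001], [0.997, 0.076, 0.001], [0.001, -0.001, -1.0]] 2.9 [-0.23638771  0.06098278  0.39990021]
pred body top [[351.0, 163.0], [349.0, 231.0], [295.0, 231.0], [294.0, 163.0]]
```

View pics/w2.png

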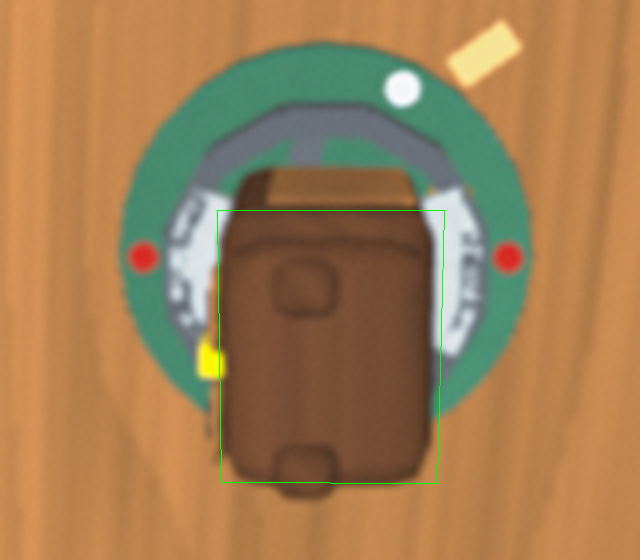

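The prediction fits the owl to within 1 mm, and the two cameras agree on a centre of (0.470, -0.061) and a yaw of 4.4°. The beak is on the -x face, so I'll grip the ±y faces and turn the tool a quarter first.

Call:
{"fn": "move_arm", "kwargs": {"targets": [[0,0,0,0,0,0.112],[0,0,0,0,0,0.112],[0,0,0,0,0,0.112],[0,0,0,0,0,0.112],[0,0,0,0,0,0.112],[0,0,0,0,0,0.112],[0,0,0,0,0,0.112],[0,0,0,0,0,0.112],[0,0,0,0,0,0.112],[0,0,0,0,0,0.112],[0,0,0,0,0,0.112],[0,0,0,0,0,0.112],[0,0,0,0,0,0.112],[0,0,0,0,0,0.112],[0,0.1,0,0,0,0],[0,0,0,0,0,0],[0,0,0,0,0,0]]}}

```text
time: 4.37
tcp_pos: [0.4699, -0.0608, 0.2921]
ee_rot: [[0.997, 0.081, -0.0], [0.081, -0.997, 0.001], [-0.0, -0.001, -1.0]]
ft_force: [0.9, 0.6, -0.3]
gripper_width: 0.0867
grip_force: 0.0
```

Run:
```python
from m import *
s=arm.sense();C=cam("wrist");im=arm.read_camera("wrist");dots(im,C);cv2.imwrite("pics/w3.png",im[:,:,::-1])
print(s["tcp_pos"],np.round(s["qpos"],3),np.round(s["ee_rot"],3).tolist())
```

```text
red [157.4 110.9] 31 [0.5198 0.1092 0.02  ]
red [319.7 125.8] 32 [ 0.5171 -0.0574  0.02  ]
[ 0.46993226 -0.06076821  0.2921311 ] [-0.823  0.19   0.998  2.033 -0.189  1.013 -1.223] [[0.997, 0.081, -0.0], [0.081, -0.997, 0.001], [-0.0, -0.001, -1.0]]
```

View pics/w3.png

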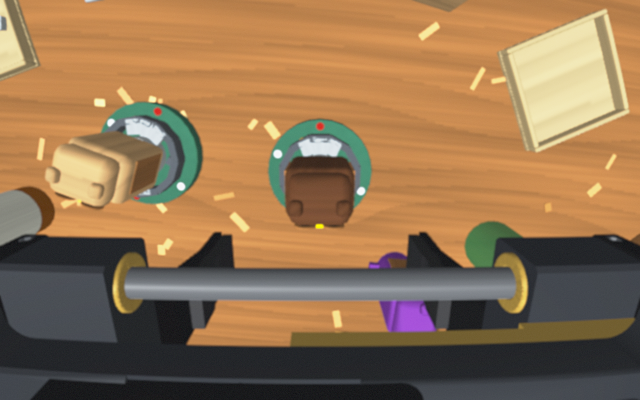

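The owl is centred on column 320 and the empty tray's corners are at about (500,52), (606,10), (628,110) and (533,150). I'll descend and grip.

Call:
{"fn": "move_arm", "kwargs": {"targets": [[0,0,1.8,0,0,0],[0,0,1.8,0,0,0],[0,0,1.8,0,0,0],[0,0,1.8,0,0,0],[0,0,1.8,0,0,0],[0,0,1.8,0,0,0],[0,0,1.8,0,0,0],[0,0,1.0,0,0,0],[0,0,0.8,0,0,0],[0,0,0,0,0,0],[0,0,0,0,0,0],[0,0,0,0,0,0]]}}

```text
time: 5.42
tcp_pos: [0.4706, -0.0617, 0.149]
ee_rot: [[0.997, 0.077, 0.002], [0.077, -0.997, 0.0], [0.002, -0.0, -1.0]]
ft_force: [0.6, -0.1, 1.4]
gripper_width: 0.0868
grip_force: 0.0
```

Call:
{"fn": "move_arm", "kwargs": {"targets": [[0,0,0,0,0,0],[0,0,0,0,0,0],[0,0,0,0,0,0],[0,0,0,0,0,0],[0,0,0,0,0,0],[0,0,0,0,0,0],[0,0,0,0,0,0],[0,0,0,0,0,0],[0,0,0,0,0,0],[0,0,0,0,0,0]], "hand": 1}}

```text
time: 6.25
tcp_pos: [0.4701, -0.0614, 0.1483]
ee_rot: [[0.997, 0.077, -0.0], [0.077, -0.997, 0.0], [-0.0, -0.0, -1.0]]
ft_force: [0.2, 1.1, 2.3]
gripper_width: 0.056
grip_force: 29.9
```

Run:
```python
from m import *
C=cam("top");im=arm.read_camera("top");
s=arm.sense();print({k:np.round(s[k],4).tolist() for k in("time","qpos","tcp_pos","ft_force","moment","gripper_width","grip_force")})
```

```text
{'time': 6.3, 'qpos': [-0.6014, 0.4375, 0.8118, 2.1707, -0.486, 0.7199, -0.9548], 'tcp_pos': [0.4701, -0.0613, 0.1483], 'ft_force': [0.1489, 1.5713, 2.8233], 'moment': [0.2333, 0.2712, 0.0077], 'gripper_width': 0.0558, 'grip_force': 29.9301}
```

Gripped at 56 mm and 30 N. I'll turn anticlockwise (negative about tool z) in stages.

Call:
{"fn": "move_arm", "kwargs": {"targets": [[0,0,0,0,0,-0.05],[0,0,0,0,0,-0.05],[0,0,0,0,0,-0.05],[0,0,0,0,0,-0.05],[0,0,0,0,0,-0.05],[0,0,0,0,0,-0.05],[0,0,0,0,0,0],[0,0,0,0,0,0]]}}

```text
time: 6.97
tcp_pos: [0.4697, -0.0625, 0.1483]
ee_rot: [[0.931, 0.366, -0.0], [0.366, -0.931, -0.001], [-0.001, 0.001, -1.0]]
ft_force: [-1.5, -2.5, 4.6]
gripper_width: 0.0554
grip_force: 29.9
```

Run:
```python
from m import *
s=arm.sense();print({k:np.round(s[k],4).tolist() for k in("time","qpos","tcp_pos","ft_force","moment","gripper_width","grip_force")})
```

```text
{'time': 6.9667, 'qpos': [-0.5414, 0.4132, 0.7304, 2.1687, -0.4257, 0.7032, -0.7172], 'tcp_pos': [0.4697, -0.0625, 0.1483], 'ft_force': [-1.4801, -2.5238, 4.6087], 'moment': [-0.8425, 0.6381, 0.0583], 'gripper_width': 0.0554, 'grip_force': 29.8854}
```

Call:
{"fn": "move_arm", "kwargs": {"targets": [[0,0,0,0,0,-0.06],[0,0,0,0,0,-0.06],[0,0,0,0,0,-0.06],[0,0,0,0,0,-0.06],[0,0,0,0,0,-0.06],[0,0,0,0,0,-0.06],[0,0,0,0,0,-0.06],[0,0,0,0,0,-0.06],[0,0,0,0,0,-0.06],[0,0,0,0,0,-0.06],[0,0,0,0,0,0],[0,0,0,0,0,0]]}}

```text
time: 7.97
tcp_pos: [0.4704, -0.0619, 0.1483]
ee_rot: [[0.562, 0.827, 0.001], [0.827, -0.562, -0.0], [0.0, 0.001, -1.0]]
ft_force: [0.9, -2.7, 0.5]
gripper_width: 0.0562
grip_force: 29.9
```

Run:
```python
from m import *
s=arm.sense();print({k:np.round(s[k],4).tolist() for k in("time","qpos","tcp_pos","ft_force","moment","gripper_width","grip_force")})
```

```text
{'time': 7.9667, 'qpos': [-0.4197, 0.3781, 0.5679, 2.1622, -0.3204, 0.6806, -0.2289], 'tcp_pos': [0.4704, -0.0619, 0.1483], 'ft_force': [0.9388, -2.672, 0.5493], 'moment': [-0.663, 0.0271, -0.0388], 'gripper_width': 0.0562, 'grip_force': 29.8966}
```

Call:
{"fn": "move_arm", "kwargs": {"targets": [[0,0,0,0,0,-0.058],[0,0,0,0,0,-0.058],[0,0,0,0,0,-0.058],[0,0,0,0,0,-0.058],[0,0,0,0,0,-0.058],[0,0,0,0,0,0],[0,0,0,0,0,0],[0,0,0,0,0,0]]}}

```text
time: 8.63
tcp_pos: [0.4704, -0.0616, 0.1483]
ee_rot: [[0.301, 0.954, 0.001], [0.954, -0.301, -0.0], [0.0, 0.001, -1.0]]
ft_force: [1.4, -1.9, 0.0]
gripper_width: 0.0559
grip_force: 29.9
```

Run:
```python
from m import *
s=arm.sense();im=arm.read_camera("wrist");C=cam("wrist")
im2=arm.read_camera("scene")
print({k:np.round(s[k],4).tolist() for k in("time","qpos","tcp_pos","ee_rot","ft_force","moment","gripper_width","grip_force")})
cv2.imwrite("pics/sc.png",np.hstack([cv2.resize(im2[120:240,230:380],(500,400),interpolation=2),cv2.resize(im[50:350,140:500],(300,250))[:,:].copy() if 0 else cv2.resize(im[:,160:480],(300,400))])[:,:,::-1])
```

```text
{'time': 8.6333, 'qpos': [-0.3607, 0.3661, 0.4917, 2.1592, -0.2739, 0.6742, 0.0129], 'tcp_pos': [0.4704, -0.0616, 0.1483], 'ee_rot': [[0.3012, 0.9536, 0.0008], [0.9536, -0.3012, -0.0002], [0.0001, 0.0008, -1.0]], 'ft_force': [1.3567, -1.9285, 0.0185], 'moment': [-0.5565, -0.172, -0.0178], 'gripper_width': 0.0559, 'grip_force': 29.8944}
```

View pics/sc.png

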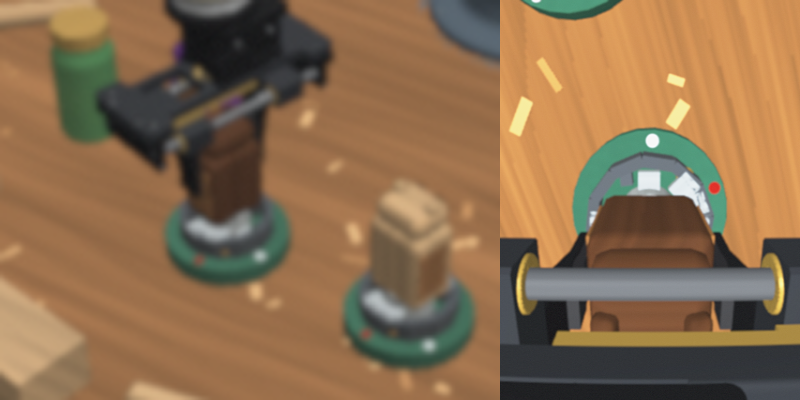

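The owl has turned with the gripper: in the wrist view its lug at (648,180) points at the white dot at (652,140). It has turned 68°, so I'll lift it straight up, gently at first.

Call:
{"fn": "move_arm", "kwargs": {"targets": [[0,0,-0.3,0,0,0],[0,0,-0.4,0,0,0],[0,0,-0.5,0,0,0],[0,0,0,0,0,0]]}}

```text
time: 9.07
tcp_pos: [0.4702, -0.0612, 0.1609]
ee_rot: [[0.299, 0.954, 0.001], [0.954, -0.299, 0.001], [0.001, 0.0, -1.0]]
ft_force: [0.5, -0.4, -3.0]
gripper_width: 0.0561
grip_force: 29.9
```

Call:
{"fn": "move_arm", "kwargs": {"targets": [[0,0,-0.8,0,0,0],[0,0,-1.2,0,0,0],[0,0,-1.5,0,0,0],[0,0,-1.5,0,0,0],[0,0,-1.5,0,0,0],[0,0,-1.5,0,0,0],[0,0,-0.8,0,0,0],[0,0,0,0,0,0],[0,0,0,0,0,0]]}}

```text
time: 9.82
tcp_pos: [0.4698, -0.0614, 0.2483]
ee_rot: [[0.299, 0.954, 0.0], [0.954, -0.299, 0.001], [0.001, 0.0, -1.0]]
ft_force: [-0.6, -0.1, -3.1]
gripper_width: 0.0559
grip_force: 29.9
```

Run:
```python
from m import *
s=arm.sense();C=cam("wrist");im=arm.read_camera("wrist")
print({k:np.round(s[k],4).tolist() for k in("time","qpos","tcp_pos","ee_rot","ft_force","moment","gripper_width","grip_force")})
# empty tray from earlier wrist view (pose at TCP .46993,-.06077,.29213, yaw 4.65)
c=arm.get_calibration("wrist");T=np.eye(4);a=.0811
T[:3,:3]=[[np.cos(a),np.sin(a),0],[np.sin(a),-np.cos(a),0],[0,0,-1]];T[:3,3]=[.46993,-.06077,.29213];M=T@np.array(c["T_tool_cam"])
C3=(np.array(c["mtx"]),np.array(c["distortion"]),M[:3,:3],M[:3,3])
w=cv2.imread("pics/w3.png");hsv=cv2.cvtColor(w,cv2.COLOR_BGR2HSV)
m=cv2.inRange(hsv,(15,20,120),(35,125,255));m[:,:485]=0;m[165:]=0;m=cv2.morphologyEx(m,cv2.MORPH_OPEN,np.ones((3,3)))
k=cv2.convexHull(max(cv2.findContours(m,0,1)[0],key=cv2.contourArea))
q=cv2.approxPolyN(k,4) if hasattr(cv2,"approxPolyN") else k
q=q.reshape(-1,2);P=cast(C3,q,.022);print(q.tolist(),P.round(4).tolist(),P.mean(0).round(4),np.linalg.norm(P-np.roll(P,1,0),axis=1).round(3))
```

```text
{'time': 9.8167, 'qpos': [-0.4433, 0.2016, 0.5595, 2.0712, -0.1364, 0.9031, -0.112], 'tcp_pos': [0.4698, -0.0614, 0.2483], 'ee_rot': [[0.2992, 0.9542, 0.0003], [0.9542, -0.2992, 0.0005], [0.0006, 0.0001, -1.0]], 'ft_force': [-0.5992, -0.0678, -3.0806], 'moment': [-0.0721, 0.1107, 0.0038], 'gripper_width': 0.0559, 'grip_force': 29.9182}
[[631, 112], [529, 156], [480, 58], [606, 6]] [[0.564, -0.3854, 0.022], [0.5061, -0.2792, 0.022], [0.5972, -0.2075, 0.022], [0.6631, -0.3301, 0.022]] [ 0.5826 -0.3006  0.022 ] [0.113 0.121 0.116 0.139]
```

Run:
```python
from m import *
c=arm.get_calibration("wrist");T=np.eye(4);a=.0811
T[:3,:3]=[[np.cos(a),np.sin(a),0],[np.sin(a),-np.cos(a),0],[0,0,-1]];T[:3,3]=[.46993,-.06077,.29213];M=T@np.array(c["T_tool_cam"])
C3=(np.array(c["mtx"]),np.array(c["distortion"]),M[:3,:3],M[:3,3])
P=cast(C3,[(500,52),(606,10),(628,110),(533,150)],.022);print(P.round(4).tolist(),P.mean(0).round(4),np.linalg.norm(P-np.roll(P,1,0),axis=1).round(3))
```

```text
[[0.6051, -0.2268, 0.022], [0.6593, -0.3309, 0.022], [0.5656, -0.3812, 0.022], [0.5127, -0.2822, 0.022]] [ 0.5857 -0.3053  0.022 ] [0.108 0.117 0.106 0.112]
```

Call:
{"fn": "move_arm", "kwargs": {"targets": [[-0.8,0.7,0,0,0,0],[-1.4,1.3,0,0,0,0],[-1.8,1.65,0,0,0,0],[-1.8,1.65,0,0,0,0],[-1.8,1.65,0,0,0,0],[-1.8,1.65,0,0,0,0],[-1.8,1.65,0,0,0,0],[-1.8,1.65,0,0,0,0],[-1.8,1.65,0,0,0,0],[-1.8,1.65,0,0,0,0],[-1.4,1.3,0,0,0,0],[-1.4,1.3,0,0,0,0],[-0.6,0.6,0,0,0,0],[0,0,0,0,0,0],[0,0,0,0,0,0],[0,0,0,0,0,0]]}}

```text
time: 11.2
tcp_pos: [0.5854, -0.3059, 0.2474]
ee_rot: [[0.298, 0.954, -0.002], [0.954, -0.298, 0.002], [0.001, -0.002, -1.0]]
ft_force: [0.2, -0.4, -2.9]
gripper_width: 0.0558
grip_force: 29.9
```

Run:
```python
from m import *
s=arm.sense();C=cam("wrist");im=arm.read_camera("wrist")
print({k:np.round(s[k],4).tolist() for k in("time","qpos","tcp_pos","ee_rot","ft_force","moment","gripper_width")})
t=arm.read_camera("top")
cv2.imwrite("pics/w5.png",np.hstack([cv2.resize(im[:,120:520],(400,400)),cv2.resize(t[130:230,360:460],(400,400),interpolation=2)])[:,:,::-1])
```

```text
{'time': 11.2, 'qpos': [0.0232, 0.531, 0.5748, 1.6443, -0.3213, 1.0646, 0.3905], 'tcp_pos': [0.5854, -0.3059, 0.2474], 'ee_rot': [[0.2982, 0.9545, -0.0017], [0.9545, -0.2982, 0.002], [0.0015, -0.0022, -1.0]], 'ft_force': [0.2149, -0.426, -2.9203], 'moment': [-0.0587, 0.0494, -0.0296], 'gripper_width': 0.0558}
```

View pics/w5.png

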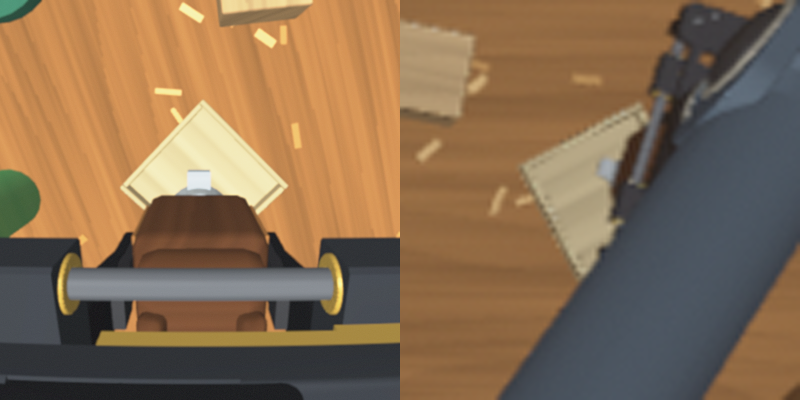

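The wrist view shows the tray's corners at full-image (241,187), (407,187) and (323,100). The owl hangs over the tray with its lug pointing at the corner.

Run:
```python
from m import *
s=arm.sense();C=cam("wrist");P=cast(C,[(241,187),(407,187),(323,100)],.022);print(P.round(4).tolist(),P[:2].mean(0));R=np.array(s["ee_rot"])
print(100*R.T@(P[:2].mean(0)-s["tcp_pos"]),s["tcp_pos"])
```

```text
[[0.5131, -0.2885, 0.022], [0.6606, -0.3344, 0.022], [0.609, -0.2366, 0.022]] [ 0.58684367 -0.31147368  0.022     ]
[-0.52084005  0.30057251 22.59736686] [ 0.58564461 -0.30592413  0.24798236]
```

Call:
{"fn": "move_arm", "kwargs": {"targets": [[-0.5,0.3,1.0,0,0,0],[0,0,1.5,0,0,0],[0,0,1.5,0,0,0],[0,0,1.5,0,0,0],[0,0,1.5,0,0,0],[0,0,1.5,0,0,0],[0,0,1.0,0,0,0],[0,0,0.6,0,0,0],[0,0,0.4,0,0,0],[0,0,0.2,0,0,0],[0,0,0,0,0,0],[0,0,0,0,0,0],[0,0,0,0,0,0]]}}

```text
time: 12.38
tcp_pos: [0.5875, -0.3134, 0.142]
ee_rot: [[0.299, 0.954, 0.001], [0.954, -0.299, -0.001], [-0.0, 0.001, -1.0]]
ft_force: [-0.2, 0.3, -3.8]
gripper_width: 0.0557
grip_force: 29.9
```

Call:
{"fn": "move_arm", "kwargs": {"targets": [[0,0,0.1,0,0,0],[0,0,0.1,0,0,0],[0,0,0.1,0,0,0],[0,0,0.1,0,0,0],[0,0,0.1,0,0,0],[0,0,0,0,0,0],[0,0,0,0,0,0]]}}

```text
time: 12.97
tcp_pos: [0.587, -0.3131, 0.136]
ee_rot: [[0.299, 0.954, -0.0], [0.954, -0.299, 0.0], [0.0, -0.0, -1.0]]
ft_force: [0.7, 0.8, -3.5]
gripper_width: 0.0557
grip_force: 29.9
```

Expected contact is at z ≈ 0.133. I'll creep down and watch the force.

Call:
{"fn": "move_arm", "kwargs": {"targets": [[0,0,0.1,0,0,0],[0,0,0.1,0,0,0],[0,0,0,0,0,0],[0,0,0,0,0,0]]}}

```text
time: 13.3
tcp_pos: [0.5871, -0.3131, 0.1341]
ee_rot: [[0.299, 0.954, -0.0], [0.954, -0.299, 0.0], [0.0, -0.0, -1.0]]
ft_force: [0.5, 0.6, -3.0]
gripper_width: 0.0561
grip_force: 29.9
```

Call:
{"fn": "move_arm", "kwargs": {"targets": [[0,0,0.05,0,0,0],[0,0,0.05,0,0,0],[0,0,0,0,0,0],[0,0,0,0,0,0]]}}

```text
time: 13.63
tcp_pos: [0.5872, -0.3132, 0.1334]
ee_rot: [[0.299, 0.954, 0.0], [0.954, -0.299, -0.0], [0.0, 0.0, -1.0]]
ft_force: [-0.2, 0.3, -2.0]
gripper_width: 0.0556
grip_force: 29.9
```

Call:
{"fn": "move_arm", "kwargs": {"targets": [[0,0,0.05,0,0,0],[0,0,0.05,0,0,0],[0,0,0,0,0,0],[0,0,0,0,0,0]]}}

```text
time: 13.97
tcp_pos: [0.5871, -0.3133, 0.1333]
ee_rot: [[0.299, 0.954, 0.001], [0.954, -0.299, 0.0], [0.0, 0.0, -1.0]]
ft_force: [-2.2, 1.1, 5.3]
gripper_width: 0.0556
grip_force: 29.9
```

The owl is resting on the tray floor, with the force now +5 N. I'll release it and go straight up.

Call:
{"fn": "move_arm", "kwargs": {"targets": [[0,0,0,0,0,0],[0,0,0,0,0,0],[0,0,0,0,0,0],[0,0,0,0,0,0],[0,0,0,0,0,0],[0,0,0,0,0,0],[0,0,0,0,0,0],[0,0,0,0,0,0]], "hand": -1}}

```text
time: 14.63
tcp_pos: [0.5871, -0.3132, 0.1322]
ee_rot: [[0.299, 0.954, 0.0], [0.954, -0.299, 0.0], [0.0, -0.0, -1.0]]
ft_force: [-0.1, -0.5, -0.3]
gripper_width: 0.087
grip_force: 0.0
```

Call:
{"fn": "move_arm", "kwargs": {"targets": [[0,0,-0.5,0,0,0],[0,0,-1.0,0,0,0],[0,0,-1.5,0,0,0],[0,0,-2,0,0,0],[0,0,-2,0,0,0],[0,0,-2,0,0,0],[0,0,-2,0,0,0],[0,0,-2,0,0,0],[0,0,-1.5,0,0,0],[0,0,-1,0,0,0],[0,0,0,0,0,0],[0,0,0,0,0,0],[0,0,0,0,0,0]]}}

```text
time: 15.72
tcp_pos: [0.5867, -0.3127, 0.2862]
ee_rot: [[0.299, 0.954, -0.002], [0.954, -0.299, 0.001], [0.0, -0.002, -1.0]]
ft_force: [0.2, -0.8, 0.4]
gripper_width: 0.0872
grip_force: 0.0
```

Run:
```python
from m import *
s=arm.sense();im=arm.read_camera("wrist");t=arm.read_camera("scene")
print({k:np.round(s[k],4).tolist() for k in("time","tcp_pos","ft_force","gripper_width")})
cv2.imwrite("pics/w6.png",np.hstack([cv2.resize(im[:,120:520],(400,400)),cv2.resize(t[90:240,150:300],(400,400),interpolation=2)])[:,:,::-1])
```

```text
{'time': 15.7167, 'tcp_pos': [0.5867, -0.3127, 0.2862], 'ft_force': [0.2074, -0.8166, 0.4271], 'gripper_width': 0.0872}
```

View pics/w6.png

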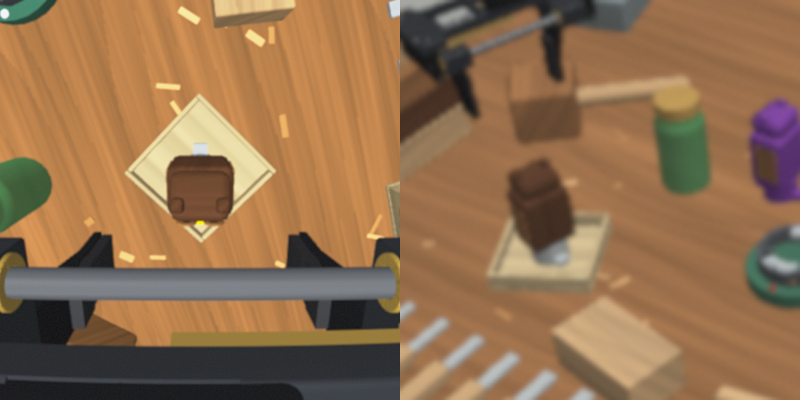

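The dark owl stands upright in the middle of the tray, clear of the gripper. Its slight lean in the scene view matches the jar's, so it is perspective.

```bash
python3 -c "
from cell import arm
print(arm.hand_in())"
```

```text
the job is handed in; nothing more can be done
None
```

I unlocked the dark owl, lifted it straight out and stood it upright on the floor of the empty drying tray. The job was handed in at about 16 s; the hand-in gave no verdict.

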